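Load the nest plate and hold the index plunger out

ROBOT

A 7-joint arm with a two-finger parallel gripper is mounted at the origin on the work surface. World frame = base frame: x ahead of the robot, y to its left, z up, the work surface at z = 0. Lengths are in m, angles in rad, forces in N, time in s.
With the tool pointing down it reaches from about 0.425 to 0.925 m from the base axis. Payload 6.8 kg.
Tool frame: the origin (TCP) lies at the very end of the fingers, on their centre line; the grasp point (between the pads) lies 19 mm behind it; z points along the fingers, y is the line along which they close (so a half turn about z gives the same grasp; the last joint's range is limited). The gripper opens to 88 mm and grips with 3 to 60 N. Pads are 20 mm wide; open, the fingers measure 115 mm over their backs; the gripper's body (75 mm by 178 mm) begins 61 mm behind the grasp point.
Start: joints at [-1.359, 0.477, 0.022, 1.555, -0.011, 1.109, -0.083], TCP at [0.212, 0.641, 0.223] pointing down, gripper open.
Joint ranges: [-2.96, 2.96], [-0.34, 2.1], [-1.41, 1.46], [0.24, 2.44], [-1.37, 4.51], [0.17, 1.92], [-2.96, 2.96]. Speed limits (rad/s): [2.39, 2.39, 3.14, 3.14, 3.14, 3.14, 3.14].

INTERFACE

Orientations are given as [roll, pitch, yaw] about the fixed x, y, z axes, in that order (R = Rz(yaw) Ry(pitch) Rx(roll)).
In Python, from workcell import * gives the robot as it stands.
- The arm moves only by the tool drive_tool, never from a script. Its argument "series" is a list of rows, each a list of 6 numbers: the shift along the tool's x, y, z in cm, then the turn, a rotation vector about the tool's x, y, z in rad. A call has 1 to 8 rows; each row is the pose to reach, as a shift and turn from the pose commanded when the call began, along the tool's axes at that moment; what a row does not reach only later rows make up. A row lasts 1/10 s, in which the tool goes at most 50 mm and 8.59 degrees, less where a joint would pass 70% of its speed; a pose out of reach is approached as far as the arm can. A call with a gripper value outside its range is refused whole. "fingers" is the finger opening in cm, from 0 to 8.78, set as the call begins (left out, the last holds). The fingers move at their own pace and stop on an object; "newtons" is the grip in N (left out, the last holds). Time passes only in rows, so rows that repeat a pose let the fingers close. It gives the time, the measured TCP pose, the force, the opening and the grip force at its end, in the units of the state.
- observe(): the state, without advancing time (a new reading comes with each control period).
- read_camera(name): name is "side" or "top"; returns (picture, depth): 400x640x3 uint8, red, green, blue; 400x640 float32, m along the optical axis (not along the pixel's ray), 0 where there is no reading.
- camera_info(name): a dict with "K" (3x3 intrinsics, pixels), "rvec" (rotation vector, rad) and "tvec" (3), from world to camera coordinates, as OpenCV has them. Camera axes: x right, y down, z forward; pixel columns grow to the right and rows downward; lengths in m; the calibration is good to about 2 mm. A picture is of the moment at which its call begins. camera_info takes no time and is no camera call.
- close_job(): hands the job in; it is judged then, once.
Trained networks look in the newest picture that a camera, given by its name, has taken for a name from the list of things; names that differ only in an ending like _2 or _b are one class to them, and where a whole thing is asked for, a point or a joint stands for the part that bears it (a point fixed in the world has none). Each returns a list of dicts, best first, with "p" (0 to 1); they miss things now and then, are a little off and sometimes report something else, mostly with a low value. They report only what shows in the picture. A call takes as long as a camera call. They do not tell look-alikes from the thing itself.
- silhouettes(camera, thing): "mask" (400x640 bool, what is visible of it) and "centre" ([row, column] in pixels, amid what is visible of it).
The state is a dict: "clock": time; "qpos": joint angles; "joint_velocities": joint speeds; "joint_torque": joint torques, N m; "tool_pos": TCP position; "eef_rot": TCP orientation; "force": force on the tool from outside, world axes, zero at the start; "torque": the same for the moment, N m; "width": finger opening in m; "gripper_force": force on a finger pad.
Only numpy, scipy, OpenCV 4.12 (cv2) and the standard library are available. Lean on these libraries where they do the work, as an engineer would, in place of code of your own. Each camera call takes 0.05 s, during which the arm holds its last target. There are 200 camera calls.

TASK

Pick up the long nest plate with two holes and lower it gently, without dropping it, over the two dowels of the round indexing table until it lies flush on the table, and let go of it. Then take the ribbed knob of the spring-loaded index plunger beside it, pull it straight up all the way to its stop so that the pin is clear of its hole, and finish while still gripping it there, so that a colleague can turn the table. Leave the other things on the bench where they are.

Things in the scene. Friction and masses are not known exactly. Their poses are not given: they have to be found in the camera images.
- plate: the nest plate: loose, flat on the bench, aluminium, 0.2 to 0.4 kg, 60 (its x) x 110 (y) x 10 mm thick; two 13 mm through holes at its y = -38 and +38; in the middle on top a grip rib 14 wide (x) x 40 long (y) x 30 mm high (rib top 40 mm above the underside). Origin: centre of the underside, z up. Fits the dowels either way round
- seat (a point): centre of the top of the round indexing table (dark steel disc, 224 mm across, top 40 mm above the bench; it stays still). y points from here to the plunger, z up. Two steel dowels at y = -38 and +38 mm: 10 mm thick, 22 mm high, upper 9 mm tapering to 4 mm. The plate's origin is to come here, its y along this y
- knob (a point): centre of the top of the plunger's knob: an upright black ribbed cylinder, 28 mm across, 32 mm high, 100 mm from the seat along its y, top 125 mm above the bench at rest. Under it 15 mm of thin stem and barrel (18 mm across), then the bracket arm (34 mm wide, 82 to 144 mm out along y, top 78 mm above the bench)
- plunger (a joint): lift of the plunger in m: 0 = pin 14 mm deep in its hole in the disc's rim, 0.014 = pin tip level with the disc's top, 0.020 = fully back, at its stop. A spring pushes it down with about 6 N at 0 and 12 N at 0.020; it snaps back when let go
- blank: bystander: the square blanking plate, aluminium, 80 x 80 x 10 mm, no holes, with a round post (22 mm across, 30 mm high) in the middle; loose on the bench. Origin: centre of the underside
- screwdriver: bystander: a screwdriver about 180 mm long, lying on the bench between plates and table, roughly along x. Origin under its middle
- jar: bystander: a white jar, 44 mm across, 50 mm high. Origin: centre of the underside
- tape: bystander: a roll of clear tape lying flat, 60 mm across, 19 mm high. Origin: centre of the underside
- bottle: bystander: a water bottle, 64 mm across, 200 mm high. Origin: centre of the underside
- mug: bystander: a white mug, 80 mm across, 90 mm high. Origin: centre of the underside
Mind the look-alikes: they are no part of the job. What is shaped like the plate but black, brown or pink is not meant.

How it is judged:
On the way, in this order (a step that is already met when the one before it is completed fails the run):
1. the nest plate lies flush on the indexing table over both dowels, let go (z of plate in the frame of seat between -0.003 and 0.0025 m and horizontal distance between plate and seat below 0.004 m and angle between the y axis of plate and the y axis of seat, either way round below 0.08 rad and angle between plate's own z axis and vertical below 0.04 rad and contact force between the arm and plate below 0.3 N), for 0.2 s.
2. with the plate seated, the plunger is pulled fully back by the fingers (z of plate in the frame of seat between -0.003 and 0.0025 m and horizontal distance between plate and seat below 0.004 m and angle between the y axis of plate and the y axis of seat, either way round below 0.08 rad and angle between plate's own z axis and vertical below 0.04 rad and value of joint plunger above 0.0175 m and contact force between the fingers and plunger above 3 N), for 0.2 s.
At the end, for the whole second after the job is handed in: The nest plate lies flush on the disc (within 2.5 mm in height, 4 mm of centre, 0.08 rad of line, 0.04 rad of level), untouched by the robot, and the fingers hold the plunger at least 17.5 mm up of its 20 mm travel (against its spring, with more than 3 N of contact) through the last second (all of step 2 and contact force between the arm and plate below 0.3 N and contact force between plate and plunger below 0.3 N); the arm keeps its last pose, push and grip.
It fails at once if the plate is dropped onto the table (faster than 0.45 m/s close above it) (horizontal distance between plate and seat below 0.06 m and z of plate in the frame of seat below 0.03 m and linear speed of plate above 0.45 m/s).
It fails at once if a bystander (blanking plate, screwdriver, jar, tape, bottle or mug) is moved by more than 3 cm (distance of any of blank, screwdriver, jar, tape, bottle, mug from where it was at the start of the episode above 0.03 m).
It also fails if it takes over 58 s, if anything falls off the work surface, if the arm or the gripper's body presses on something with over 40 N, if the wrist force passes 120 N, or if a joint passes its speed limit or range.

## Working session

There is one attempt and no reset: what is moved stays moved. The work goes in short steps, Python scripts to look and compute and a tool call to move; the robot and the scene stay as the last step left them, time stands still between calls to the robot, and variables do not carry over. Pictures are saved under pics/ and viewed, at most 10 in all, crops included, and the job is handed in when it is done.

Besides the shell and the picture viewer there is one more tool, called after "Emit:" as name([rows], argument=value, ...), one row to a line, values as JSON. drive_tool: Moves the arm, as the interface text tells. Its arguments: {"type":"object","properties":{"series":{"type":"array","items":{"type":"array","items":{"type":"number"}}},"fingers":{"type":"number"},"newtons":{"type":"number"}},"required":["series"]}

```bash
mkdir -p pics
cat > h.py <<'E'
from workcell import *
import numpy as np, cv2
from scipy.spatial.transform import Rotation as R
def cam(n):
    i=camera_info(n); K=np.array(i["K"]); Rm=cv2.Rodrigues(np.array(i["rvec"],float))[0]; t=np.array(i["tvec"],float).ravel()
    return K,Rm,t
def cloud(n,d):
    K,Rm,t=cam(n); v,u=np.mgrid[:400,:640]
    p=np.stack([(u-K[0,2])/K[0,0]*d,(v-K[1,2])/K[1,1]*d,d],-1)
    w=(p-t)@Rm; w[d==0]=np.nan
    return w
def onplane(n,u,v,z):
    K,Rm,t=cam(n); r=Rm.T@np.array([(u-K[0,2])/K[0,0],(v-K[1,2])/K[1,1],1]); c=-Rm.T@t
    return c+r*(z-c[2])/r[2]
def totool(target,yaw=None):
    o=observe(); p=np.array(o["tool_pos"]); Rt=R.from_euler("xyz",o["eef_rot"])
    return Rt.inv().apply(np.array(target)-p)*100
E
python3 - <<'E'
from h import *
for n in("top","side"):
    im,d=read_camera(n); np.savez(f"{n}.npz",im=im,d=d)
    cv2.imwrite(f"pics/{n}0.png",im[...,::-1])
    K,Rm,t=cam(n);print(n,K[0,0],-Rm.T@t,Rm[2])
o=observe();print(o)
E
```

```text
top 415.665829877373 [ 0.29405281 -0.00322704  1.5562897 ] [ 0.1587666   0.0150533  -0.98720138]
side 394.95146421720585 [ 0.20244075 -0.84344563  0.94845245] [ 0.27260736  0.67813929 -0.68250446]
{'clock': 0.1, 'qpos': array([-1.3591222 ,  0.477721  ,  0.02236204,  1.55627293, -0.01146887,
        1.10929864, -0.08311752]), 'joint_velocities': array([-0.000644  , -0.00125851,  0.00120669, -0.00253532,  0.00246643,
        0.00153162,  0.00043706]), 'joint_torque': array([ 4.22005862e-03, -5.84086919e+01,  1.54018488e+00, -2.73310965e+01,
       -5.41634252e-02,  1.32181199e-02,  6.53508778e-05]), 'tool_pos': array([0.21205712, 0.64029363, 0.22181057]), 'eef_rot': array([-3.14002824e+00,  1.49824326e-04,  2.82181862e+00]), 'force': array([ 0.24715762, -0.58847681, -0.60205432]), 'torque': array([ 0.04069634,  0.02478191, -0.05071654]), 'gripper_force': 0.0, 'width': 0.08822624147994099}
```

View pics/top0.png

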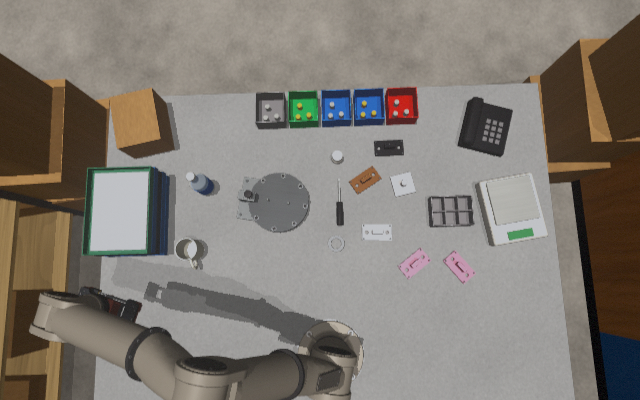

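View pics/side0.png

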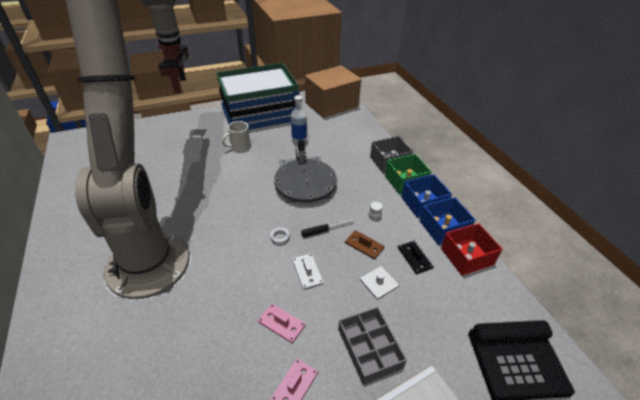

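The top view shows the white plate at about (377,232), the disc at (279,202), the knob at about (248,195) and the screwdriver at (340,205). The side view shows the plate at (308,270) and the disc at (305,180). Next I measure the plate, disc and knob.

Run:
```python
from h import *
for n in("top","side"):
    z=np.load(n+".npz"); w=cloud(n,z["d"])
    for th in("plate","seat","knob","plunger"):
        try: s=silhouettes(n,th)
        except Exception as e: print(th,e); continue
        for k in s:
            m=k["mask"]; q=w[m]; c=k["centre"]
            print(n,th,round(k["p"],2),np.round(c,1),m.sum(),np.round(np.nanmedian(q,0),3),z["im"][m].mean(0).round())
            if th=="plate":
                v,u=np.nonzero(m); P=np.array([onplane(n,a,b,.01)[:2] for a,b in zip(u,v)])
                print("   rect",cv2.minAreaRect((P*1000).astype(np.float32)))
    # disc from depth
    d=w[...,2]; a=onplane
    m=(np.abs(d-.04)<.006)&(np.hypot(w[...,0]-.52,w[...,1]-.1)<.25)
    m=m&(z["im"].max(-1)<130)
    nl,lab,st,ce=cv2.connectedComponentsWithStats(m.astype(np.uint8)); i=1+st[1:,4].argmax()
    cs,_=cv2.findContours((lab==i).astype(np.uint8),cv2.RETR_EXTERNAL,cv2.CHAIN_APPROX_NONE)
    P=np.array([onplane(n,a,b,.04)[:2] for a,b in cs[0][:,0]])*1000
    print(n,"disc",st[i],cv2.minEnclosingCircle(P.astype(np.float32)), cv2.fitEllipse(P.astype(np.float32)))
    c=(P.min(0)+P.max(0))/2000
    h=(np.hypot(w[...,0]-c[0],w[...,1]-c[1])<.16)&(d>.105)&(d<.14)
    print(" knob pts",h.sum(),np.nanmean(w[h],0),np.nanmax(w[h],0) if h.any() else 0)
    im=z["im"]; px=cv2.resize(im[150:260,220:420] if n=="top" else im[130:300,250:350],None,fx=4 if n=="top" else 3.5,fy=4 if n=="top" else 3.5,interpolation=cv2.INTER_CUBIC)
    cv2.imwrite(f"pics/{n}c.png",px[...,::-1])
```

```text
top plate 0.89 [235.5 375.9] 487 [ 0.429 -0.185  0.01 ] [184. 186. 189.]
   rect ((431.1850891113281, -186.9588623046875), (112.21499633789062, 59.57951354980469), 88.30359649658203)
top plate 0.78 [182.3 363.4] 429 [ 0.628 -0.151  0.01 ] [138.  96.  66.]
   rect ((630.8881225585938, -151.16915893554688), (59.606815338134766, 110.27999114990234), 32.821983337402344)
top plate 0.78 [267.2 456.8] 491 [ 0.294 -0.477  0.011] [184. 141. 163.]
   rect ((294.6969299316406, -479.0213623046875), (109.98373413085938, 61.282588958740234), 38.66099166870117)
top plate 0.63 [264.  415.4] 491 [ 0.312 -0.318  0.01 ] [187. 149. 170.]
   rect ((311.621337890625, -318.37030029296875), (61.832401275634766, 108.12962341308594), 37.86966323852539)
top plate 0.62 [148.6 386.8] 452 [ 0.749 -0.246  0.01 ] [61. 59. 60.]
   rect ((752.7561645507812, -246.88034057617188), (62.449405670166016, 110.12427520751953), 1.5475435256958008)
top seat 0.91 [201.3 273. ] 3357 [0.552 0.192 0.04 ] [111. 112. 112.]
top plunger 0.59 [193.6 247.4] 51 [0.568 0.271 0.124] [71. 69. 70.]
top disc [ 249  173   60   60 2467] ((550.
[... 587 characters left out ...]
, 34.59076690673828)
side plate 0.62 [384.2 298. ] 1158 [ 0.301 -0.482  0.009] [187. 138. 162.]
   rect ((297.4399108886719, -483.3784484863281), (110.51866149902344, 65.92972564697266), 37.949398040771484)
side plate 0.6 [257.5 417.5] 705 [ 0.749 -0.262  0.009] [41. 40. 42.]Traceback (most recent call last):
  File "<stdin>", line 11, in <module>
  File "h.py", line 13, in onplane
    K,Rm,t=cam(n); r=Rm.T@np.array([(u-K[0,2])/K[0,0],(v-K[1,2])/K[1,1],1]); c=-Rm.T@t
           ~~~^^^
  File "h.py", line 5, in cam
    i=camera_info(n); K=np.array(i["K"]); Rm=cv2.Rodrigues(np.array(i["rvec"],float))[0]; t=np.array(i["tvec"],float).ravel()
ValueError: time passes only in moves, steps and waits
```

View pics/topc.png

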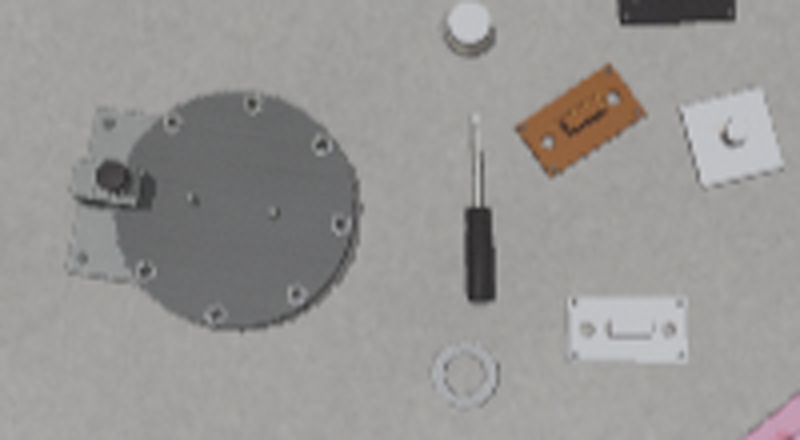

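The crop shows dowel tips at full-image pixels of about (268,199.5) and (288.5,202.7), and the knob top at (248,193). The plate holes are at (366.6,232.4) and (387,232.1), with the rib between them.

```bash
sed -i 's/^def cam(n):/import functools\n@functools.cache\ndef cam(n):/' h.py
python3 - <<'E'
from h import *
from scipy.optimize import least_squares
f=lambda x,o:(x+.5)/4-.5+o
A=[onplane("top",f(x,220),f(y,150),.062) for x,y in((193,198),(274,211))]
print("dowels",A,"mid",(A[0]+A[1])/2,"ang",np.degrees(np.arctan2(*(A[0]-A[1])[1::-1])), np.linalg.norm(A[0]-A[1]))
print("knob",onplane("top",f(113,220),f(173,150),.125))
H=[onplane("top",f(x,220),f(y,150),.01) for x,y in((587,329.5),(669,329))]
print("holes",H,(H[0]+H[1])/2, np.linalg.norm(H[0]-H[1]))
z=np.load("top.npz");w=cloud("top",z["d"]);d=w[...,2]
m=(abs(w[...,0]-.431)<.06)&(abs(w[...,1]+.187)<.07)&(d>.03)
print("rib",np.nanmean(w[m],0),m.sum(), cv2.minAreaRect((w[m][:,:2]*1000).astype(np.float32)))
m=(np.abs(d-.04)<.006)&(np.hypot(w[...,0]-.55,w[...,1]-.174)<.14)
cs,_=cv2.findContours(m.astype(np.uint8),cv2.RETR_EXTERNAL,cv2.CHAIN_APPROX_NONE); c=max(cs,key=len)
P=np.array([onplane("top",a,b,.04)[:2] for a,b in c[:,0]])
r=least_squares(lambda s:np.hypot(*(P-s[:2]).T)-s[2],[.55,.174,.112],loss="soft_l1",f_scale=.001);print("disc",r.x)
z=np.load("side.npz");w=cloud("side",z["d"])
for n,b in(("rib",(abs(w[...,0]-.431)<.06)&(abs(w[...,1]+.187)<.07)&(w[...,2]>.034)),("knob",(abs(w[...,0]-.568)<.06)&(abs(w[...,1]-.272)<.05)&(w[...,2]>.12))): print(n,b.sum(),np.nanmean(w[b],0),np.nanmax(w[b],0))
im=z["im"][130:300,230:370]; cv2.imwrite("pics/sidec.png",cv2.resize(im,None,fx=3.5,fy=3.5,interpolation=2)[...,::-1])
# waypoints
o=observe();Rt=R.from_euler("xyz",o["eef_rot"])
print("to wp",totool([.5,.2,.3]), "to plate above",totool([.431,-.187,.2]))
E
```

```text
dowels [array([0.55880364, 0.21128633, 0.062     ]), array([0.54442514, 0.13731259, 0.062     ])] mid [0.55161439 0.17429946 0.062     ] ang 79.00040565644831 0.07535818034793645
knob [0.57216807 0.27252989 0.125     ]
holes [array([ 0.43229257, -0.1474864 ,  0.01      ]), array([ 0.43047771, -0.2235113 ,  0.01      ])] [ 0.43138514 -0.18549885  0.01      ] 0.07604656277870758
rib [ 0.43023873 -0.18386306  0.03982161] 43 ((430.2184143066406, -183.70892333984375), (37.29977035522461, 11.831380844116211), 89.05643463134766)
disc [0.55033123 0.17539938 0.10942386]
rib 65 [ 0.43092353 -0.18829501  0.038277  ] [ 0.43896349 -0.1681571   0.04221784]
knob 28 [0.56991527 0.26983787 0.12319166] [0.58242831 0.28148959 0.12779537]
to wp [-41.17843732 -32.78488295  -7.74221318] to plate above [-46.79658005 -71.68794985   2.27216938]
```

Emit:
drive_tool([
  [-41.2,-32.8,-7.7,0,0,0.9],
  [-41.2,-32.8,-7.7,0,0,0.9],
  [-41.2,-32.8,-7.7,0,0,0.9],
  [-41.2,-32.8,-7.7,0,0,0.9],
  [-41.2,-32.8,-7.7,0,0,0.9],
  [-41.2,-32.8,-7.7,0,0,0.9],
  [-41.2,-32.8,-7.7,0,0,0.9],
  [-41.2,-32.8,-7.7,0,0,0.9],
])

```text
clock: 1.15
tool_pos: [0.4294, 0.3077, 0.2811]
eef_rot: [3.141, -0.001, 1.922]
force: [-0.1, 0.3, 0.5]
width: 0.0875
gripper_force: 0.0
```

Emit:
drive_tool([
  [0,0,0,0,0,0],
])

```text
clock: 1.25
tool_pos: [0.4333, 0.3027, 0.2821]
eef_rot: [3.139, 0.001, 1.91]
force: [-0.3, 0.6, 1.1]
width: 0.0883
gripper_force: 0.0
```

```bash
cat > m.py <<'E'
from h import *
import sys
x,y,z,a=map(float,sys.argv[1:5])   # a: desired tool yaw deg
o=observe(); Rt=R.from_euler("xyz",o["eef_rot"])
print(o["clock"],o["tool_pos"].round(4),np.degrees(o["eef_rot"]).round(2),o["force"].round(1),o["width"])
T=R.from_euler("xyz",[180,0,a],degrees=True)
print("cm",totool([x,y,z]).round(2),"rot",(Rt.inv()*T).as_rotvec().round(3))
E
python3 m.py .431 -.1855 .2 88.6
```

```text
1.25 [0.4333 0.3027 0.2821] [1.7983e+02 7.0000e-02 1.0946e+02] [-0.3  0.6  1.1] 0.08830607401971872
cm [-45.95 -16.51   8.22] rot [0.003 0.001 0.364]
```

Emit:
drive_tool([
  [-25.9,-1.8,3,0.003,0.001,0.2],
  [-25.9,-1.8,3,0.003,0.001,0.2],
  [-25.9,-1.8,3,0.003,0.001,0.2],
  [-25.9,-1.8,3,0.003,0.001,0.2],
  [-25.9,-1.8,3,0.003,0.001,0.2],
  [-46,-16.5,8.2,0.003,0.001,0.364],
  [-46,-16.5,8.2,0.003,0.001,0.364],
  [-46,-16.5,8.2,0.003,0.001,0.364],
])

```text
clock: 2.05
tool_pos: [0.4598, -0.0726, 0.2213]
eef_rot: [-3.139, -0.001, 1.558]
force: [1.9, -1.1, -0.3]
width: 0.088
gripper_force: 0.0
```

Emit:
drive_tool([
  [0,0,0,0,0,0],
])

```text
clock: 2.15
tool_pos: [0.4574, -0.0771, 0.2207]
eef_rot: [-3.136, 0.001, 1.548]
force: [0.4, 0.4, 0.5]
width: 0.0879
gripper_force: 0.0
```

```bash
python3 m.py .431 -.1855 .1 88.6
```

```text
2.15 [ 0.4574 -0.0771  0.2207] [-1.797e+02  3.000e-02  8.870e+01] [0.4 0.4 0.5] 0.08785614491851262
cm [-10.89  -2.33  12.09] rot [-0.005  0.001  0.002]
```

Emit:
drive_tool([
  [-10.9,-2.3,8,0,0,0],
  [-10.9,-2.3,8,0,0,0],
  [-10.9,-2.3,8,0,0,0],
  [-10.9,-2.3,12,0,0,0],
  [-10.9,-2.3,12,0,0,0],
  [-10.9,-2.3,12,0,0,0],
  [-10.9,-2.3,12,0,0,0],
])

```text
clock: 2.85
tool_pos: [0.437, -0.1792, 0.1031]
eef_rot: [-3.141, -0.001, 1.56]
force: [0.3, 0.4, -0.2]
width: 0.0881
gripper_force: 0.0
```

```bash
python3 m.py .431 -.1855 .014 88.6
```

```text
2.85 [ 0.437  -0.1792  0.1031] [-1.7995e+02 -3.0000e-02  8.9350e+01] [ 0.3  0.4 -0.2] 0.08806713726423977
cm [-0.65 -0.59  8.91] rot [-0.001 -0.001  0.013]
```

Emit:
drive_tool([
  [0,0,0,0,0,0],
  [0,0,0,0,0,0],
])

```text
clock: 3.05
tool_pos: [0.4366, -0.1794, 0.1028]
eef_rot: [-3.141, -0.001, 1.559]
force: [0.1, 0.4, 0.2]
width: 0.0879
gripper_force: 0.0
```

```bash
python3 m.py .431 -.1855 .014 88.6
```

```text
3.05 [ 0.4366 -0.1794  0.1028] [-1.7997e+02 -4.0000e-02  8.9320e+01] [0.1 0.4 0.2] 0.08794135660265028
cm [-0.62 -0.55  8.88] rot [-0.001 -0.001  0.013]
```

Emit:
drive_tool([
  [-0.6,-0.55,2,0,0,0.013],
  [-0.6,-0.55,4,0,0,0.013],
  [-0.6,-0.55,6,0,0,0.013],
  [-0.6,-0.55,7.5,0,0,0.013],
  [-0.6,-0.55,8.3,0,0,0.013],
  [-0.6,-0.55,8.9,0,0,0.013],
  [-0.6,-0.55,8.9,0,0,0.013],
  [-0.6,-0.55,8.9,0,0,0.013],
])

```text
clock: 3.85
tool_pos: [0.4301, -0.1858, 0.0131]
eef_rot: [-3.139, -0.0, 1.545]
force: [0.0, 0.8, -0.1]
width: 0.0876
gripper_force: 0.0
```

Emit:
drive_tool([
  [0,0,0,0,0,0],
  [0,0,0,0,0,0],
  [0,0,0,0,0,0],
  [0,0,0,0,0,0],
  [0,0,0,0,0,0],
  [0,0,0,0,0,0],
  [0,0,0,0,0,0],
  [0,0,0,0,0,0],
], fingers=0, newtons=25)

```text
clock: 4.65
tool_pos: [0.4296, -0.1857, 0.0125]
eef_rot: [-3.138, -0.0, 1.545]
force: [-0.3, 0.5, 0.3]
width: 0.0273
gripper_force: 0.0
```

Emit:
drive_tool([
  [0,0,0,0,0,0],
  [0,0,0,0,0,0],
  [0,0,0,0,0,0],
  [0,0,0,0,0,0],
])

```text
clock: 5.05
tool_pos: [0.43, -0.1858, 0.0126]
eef_rot: [-3.139, -0.0, 1.545]
force: [0.4, 0.0, -1.0]
width: 0.0138
gripper_force: 25.0
```

Emit:
drive_tool([
  [0,0,-1,0,0,0],
  [0,0,-2,0,0,0],
  [0,0,-4,0,0,0],
  [0,0,-7,0,0,0],
  [0,0,-11,0,0,0],
  [0,0,-15,0,0,0],
  [0,0,-17,0,0,0],
  [0,0,-17,0,0,0],
])

```text
clock: 5.85
tool_pos: [0.4315, -0.1863, 0.1854]
eef_rot: [3.139, -0.001, 1.545]
force: [-0.1, 0.4, -3.0]
width: 0.0138
gripper_force: 25.0
```

```bash
python3 m.py .551 .1745 .18 79
```

```text
5.85 [ 0.4315 -0.1863  0.1854] [ 1.7985e+02 -5.0000e-02  8.8500e+01] [-0.1  0.4 -3. ] 0.013833673494596611
cm [36.38 11.    0.6 ] rot [ 0.003 -0.001  0.166]
```

Emit:
drive_tool([
  [4,1.2,0,0,0,0.02],
  [8.5,2.6,0,0,0,0.05],
  [13,4,0,0,0,0.08],
  [18,5.4,0,0,0,0.1],
  [23,7,0,0,0,0.12],
  [28,8.5,0,0,0,0.14],
  [33,10,0.3,0,0,0.16],
  [36.4,11,0.6,0,0,0.166],
])

```text
clock: 6.65
tool_pos: [0.5488, 0.1777, 0.1746]
eef_rot: [-3.136, 0.001, 1.379]
force: [0.1, -0.4, -2.2]
width: 0.0135
gripper_force: 25.0
```

Emit:
drive_tool([
  [0,0,0,0,0,0],
  [0,0,0,0,0,0],
  [0,0,0,0,0,0],
])

```text
clock: 6.95
tool_pos: [0.5486, 0.1734, 0.1753]
eef_rot: [-3.137, 0.002, 1.377]
force: [0.1, -0.1, -2.8]
width: 0.0137
gripper_force: 25.0
```

```bash
python3 m.py .551 .1745 .105 79
python3 - <<'E'
from h import *
for n in("top","side"):
    im,d=read_camera(n); np.savez(f"{n}1.npz",im=im,d=d)
a=np.load("top1.npz")["im"][140:260,200:340]; b=np.load("side1.npz")["im"][80:220,240:380]
cv2.imwrite("pics/hold.png",np.hstack([cv2.resize(a,(400,343),interpolation=2),cv2.resize(b,(400,343),interpolation=2)])[...,::-1])
E
```

```text
6.95 [0.5486 0.1734 0.1753] [-1.7972e+02  1.2000e-01  7.8900e+01] [ 0.1 -0.1 -2.8] 0.013748161319159654
cm [0.17 0.24 7.03] rot [-0.005  0.002 -0.002]
```

View pics/hold.png

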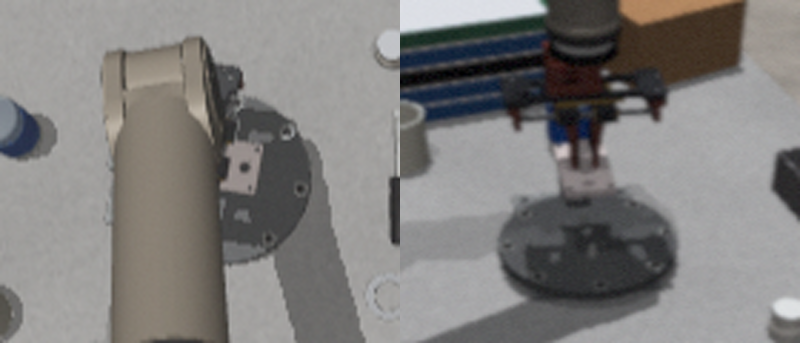

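The arm hides the table in the top view, where one plate hole shows at about (286,199). In the side view the near plate end with its hole is at about (305,155), above the disc. I'll compare it with the dowels in the side view.

Run:
```python
from h import *
a=np.load("side.npz")["im"][155:205,270:340]; b=np.load("side1.npz")["im"][130:180,270:340]; c=np.load("top1.npz")["im"][180:220,265:321]
r=lambda q,f:cv2.resize(q,None,fx=f,fy=f,interpolation=2)
x=np.hstack([r(a,5.5),r(b,5.5)]); y=r(c,7); y=cv2.copyMakeBorder(y,0,0,0,x.shape[1]-y.shape[1],0)
cv2.imwrite("pics/cmp.png",np.vstack([x,y])[...,::-1]); print(x.shape,y.shape)
K,Rm,t=cam("side")
def proj(n,p):
    K,Rm,t=cam(n); q=K@(Rm@np.array(p)+t); return q[:2]/q[2]
def crop(n,p,u0,v0,f,ox=0,oy=0): u,v=proj(n,p); return ((u-u0+.5)*f-.5+ox,(v-v0+.5)*f-.5+oy)
e=np.array([np.cos(np.radians(79)),np.sin(np.radians(79)),0]); s=np.array([.551,.1745,.062])
print("exp dowels",crop("side",s+.038*e,270,155,5.5),crop("side",s-.038*e,270,155,5.5))
o=observe();p=o["tool_pos"].copy(); p[2]+=-.0126+.010; print("exp hole side",crop("side",p-.038*e,270,130,5.5,385),"top",crop("top",p-.038*e,265,180,7,0,275))
```

```text
(275, 770, 3) (280, 770, 3)
exp dowels (np.float64(186.06716758065303), np.float64(59.37108773359854)) (np.float64(203.1117785057506), np.float64(134.21601094512243))
exp hole side (np.float64(584.8839879538158), np.float64(130.40690353018988)) top (np.float64(145.47862015665004), np.float64(402.4342320679733))
```

View pics/cmp.png

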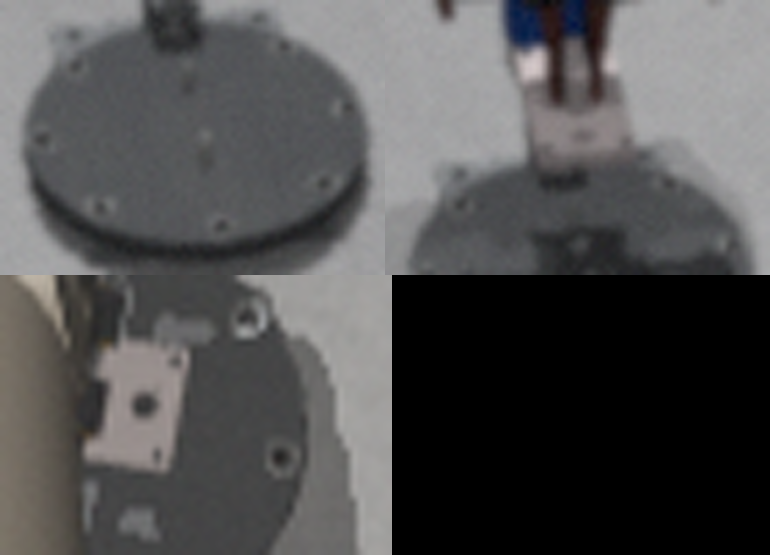

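The dowels show at (189,61) and (206,135) in the crop, about 3 px right of prediction. The held hole is at (583,134) in the side crop and (144.5,405) in the top crop. Both cameras ask for a shift of about +2 mm in x and -1 mm in y. The TCP target is (0.553, 0.1735).

```bash
python3 m.py .553 .1735 .080 79
```

```text
7.05 [0.5491 0.1733 0.176 ] [-1.7977e+02  5.0000e-02  7.8850e+01] [ 0.8  0.7 -2.7] 0.014131432225771916
cm [0.11 0.42 9.6 ] rot [-0.004  0.001 -0.003]
```

Emit:
drive_tool([
  [0.1,0.42,1.5,-0.004,0.001,0],
  [0.1,0.42,3.5,-0.004,0.001,0],
  [0.1,0.42,5.5,-0.004,0.001,0],
  [0.1,0.42,7.5,-0.004,0.001,0],
  [0.1,0.42,9,-0.004,0.001,0],
  [0.1,0.42,9.6,-0.004,0.001,0],
  [0.1,0.42,9.6,-0.004,0.001,0],
  [0.1,0.42,9.6,-0.004,0.001,0],
])

```text
clock: 7.85
tool_pos: [0.5542, 0.1753, 0.0811]
eef_rot: [3.14, -0.001, 1.378]
force: [0.4, -1.1, -2.8]
width: 0.0138
gripper_force: 25.0
```

```bash
python3 m.py .553 .1735 .064 79
```

```text
7.85 [0.5542 0.1753 0.0811] [ 1.799e+02 -9.000e-02  7.897e+01] [ 0.4 -1.1 -2.8] 0.01376465048486367
cm [-0.2  -0.09  1.71] rot [ 0.002 -0.001 -0.   ]
```

Emit:
drive_tool([
  [-0.15,-0.08,0,0,0,0],
  [-0.15,-0.08,0.4,0,0,0],
  [-0.15,-0.08,0.7,0,0,0],
  [-0.15,-0.08,1.0,0,0,0],
  [-0.15,-0.08,1.2,0,0,0],
  [-0.15,-0.08,1.2,0,0,0],
  [-0.15,-0.08,1.2,0,0,0],
])

```text
clock: 8.55
tool_pos: [0.5525, 0.1741, 0.0683]
eef_rot: [3.141, -0.001, 1.379]
force: [-0.2, 0.3, -2.6]
width: 0.014
gripper_force: 25.0
```

No contact so far, with the underside at about 0.056. I continue slowly and watch the forces.

Emit:
drive_tool([
  [0,0,0.2,0,0,0],
  [0,0,0.4,0,0,0],
  [0,0,0.5,0,0,0],
  [0,0,0.6,0,0,0],
  [0,0,0.6,0,0,0],
])

```text
clock: 9.05
tool_pos: [0.5526, 0.1742, 0.0622]
eef_rot: [3.141, -0.001, 1.379]
force: [0.2, 0.0, -3.5]
width: 0.0139
gripper_force: 25.0
```

Emit:
drive_tool([
  [0,0,0.2,0,0,0],
  [0,0,0.4,0,0,0],
  [0,0,0.6,0,0,0],
  [0,0,0.8,0,0,0],
  [0,0,0.8,0,0,0],
])

```text
clock: 9.55
tool_pos: [0.5525, 0.1743, 0.0541]
eef_rot: [3.141, -0.001, 1.379]
force: [1.3, 1.3, -3.3]
width: 0.0137
gripper_force: 25.0
```

Emit:
drive_tool([
  [0,0,0.1,0,0,0],
  [0,0,0.15,0,0,0],
  [0,0,0.15,0,0,0],
  [0,0,0.15,0,0,0],
])

```text
clock: 9.95
tool_pos: [0.5526, 0.1742, 0.0529]
eef_rot: [3.141, -0.001, 1.379]
force: [-0.4, 1.6, -4.2]
width: 0.0139
gripper_force: 25.0
```

Emit:
drive_tool([
  [0,0,0.05,0,0,0],
  [0,0,0.1,0,0,0],
  [0,0,0.1,0,0,0],
  [0,0,0.1,0,0,0],
])

```text
clock: 10.35
tool_pos: [0.5527, 0.1743, 0.0527]
eef_rot: [3.141, -0.002, 1.379]
force: [-2.1, 0.6, 5.0]
width: 0.0138
gripper_force: 25.0
```

The plate is flush on the table, so I release it and rise.

Emit:
drive_tool([
  [0,0,0,0,0,0],
  [0,0,0,0,0,0],
  [0,0,0,0,0,0],
  [0,0,0,0,0,0],
  [0,0,0,0,0,0],
  [0,0,0,0,0,0],
  [0,0,0,0,0,0],
  [0,0,0,0,0,0],
], fingers=6)

```text
clock: 11.15
tool_pos: [0.5525, 0.1741, 0.0518]
eef_rot: [3.141, -0.001, 1.379]
force: [0.6, 0.2, 0.0]
width: 0.0602
gripper_force: 0.0
```

Emit:
drive_tool([
  [0,0,-1,0,0,0],
  [0,0,-3,0,0,0],
  [0,0,-6,0,0,0],
  [0,0,-9,0,0,0],
  [0,0,-12,0,0,0],
  [0,0,-13,0,0,0],
  [0,0,-13,0,0,0],
  [0,0,-13,0,0,0],
])

```text
clock: 11.95
tool_pos: [0.5518, 0.174, 0.1811]
eef_rot: [-3.141, -0.0, 1.379]
force: [-0.9, 0.3, 0.1]
width: 0.0603
gripper_force: 0.0
```

```bash
python3 m.py .572 .2725 .15 79
python3 - <<'E'
from h import *
for n in("top","side"):
    im,d=read_camera(n); np.savez(f"{n}2.npz",im=im,d=d)
z=np.load("side2.npz"); w=cloud("side",z["d"]); m=(np.hypot(w[...,0]-.551,w[...,1]-.1745)<.06)
for lo,hi in((.044,.058),(.07,.09)):
    q=w[m&(w[...,2]>lo)&(w[...,2]<hi)]; print(len(q),np.nanmedian(q,0))
cv2.imwrite("pics/seated.png",cv2.resize(z["im"][130:230,235:375],None,fx=5,fy=5,interpolation=2)[...,::-1])
E
```

```text
11.95 [0.5518 0.174  0.1811] [-1.7999e+02 -3.0000e-02  7.9010e+01] [-0.9  0.3  0.1] 0.06025439114615282
cm [10.05  0.11  3.12] rot [-0. -0.  0.]
295 [0.54592079 0.16019997 0.04848439]
38 [0.55055592 0.16391869 0.07824228]
```

View pics/seated.png

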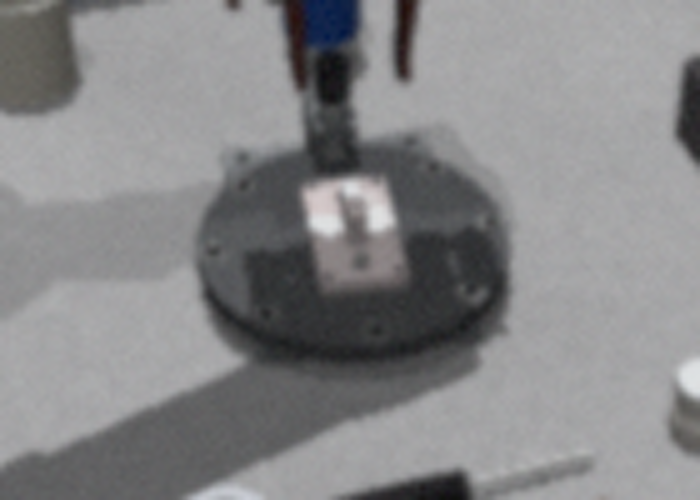

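The plate lies level on the disc over the dowels: its hole is at crop pixel (360,260) and its top at about z = 0.0485 m. Next is the knob, 100 mm along tool x.

Emit:
drive_tool([
  [3,0,0,0,0,0],
  [6,0,0,0,0,0],
  [9,0,0,0,0,0],
  [10,0,0,0,0,0],
  [10,0,0,0,0,0],
  [10,0,2.5,0,0,0],
  [10,0,4,0,0,0],
  [10,0,4,0,0,0],
])

```text
clock: 12.85
tool_pos: [0.5698, 0.2697, 0.1395]
eef_rot: [-3.139, 0.003, 1.377]
force: [0.1, 0.5, 0.0]
width: 0.0597
gripper_force: 0.0
```

Emit:
drive_tool([
  [0,0,1,0,0,0],
  [0,0,2,0,0,0],
  [0,0,3,0,0,0],
  [0,0,4,0,0,0],
  [0,0,4.6,0,0,0],
  [0,0,4.6,0,0,0],
  [0,0,4.6,0,0,0],
])

```text
clock: 13.55
tool_pos: [0.5717, 0.2722, 0.096]
eef_rot: [3.141, -0.001, 1.379]
force: [0.3, -0.8, 1.1]
width: 0.06
gripper_force: 0.0
```

```bash
python3 m.py .572 .2725 .094 79
```

```text
13.55 [0.5717 0.2722 0.096 ] [ 1.7994e+02 -5.0000e-02  7.9000e+01] [ 0.3 -0.8  1.1] 0.05996512438525168
cm [0.03 0.02 0.2 ] rot [ 0.001 -0.001 -0.   ]
```

Emit:
drive_tool([
  [0,0,0,0,0,0],
  [0,0,0,0,0,0],
  [0,0,0,0,0,0],
  [0,0,0,0,0,0],
  [0,0,0,0,0,0],
  [0,0,0,0,0,0],
  [0,0,0,0,0,0],
  [0,0,0,0,0,0],
], fingers=0, newtons=50)

```text
clock: 14.35
tool_pos: [0.5711, 0.2725, 0.0961]
eef_rot: [-3.141, -0.001, 1.379]
force: [-3.9, 0.2, 5.1]
width: 0.0273
gripper_force: 50.0
```

Emit:
drive_tool([
  [0,0,-0.4,0,0,0],
  [0,0,-0.8,0,0,0],
  [0,0,-1.2,0,0,0],
  [0,0,-1.5,0,0,0],
  [0,0,-1.7,0,0,0],
  [0,0,-1.8,0,0,0],
  [0,0,-1.8,0,0,0],
])

```text
clock: 15.05
tool_pos: [0.5711, 0.2724, 0.1137]
eef_rot: [-3.142, -0.001, 1.379]
force: [-0.2, 4.1, -11.6]
width: 0.0276
gripper_force: 50.0
```

Emit:
drive_tool([
  [0,0,-0.1,0,0,0],
  [0,0,-0.2,0,0,0],
  [0,0,-0.2,0,0,0],
  [0,0,-0.2,0,0,0],
])

```text
clock: 15.45
tool_pos: [0.571, 0.2724, 0.1157]
eef_rot: [-3.141, -0.001, 1.379]
force: [-1.5, 3.4, -12.4]
width: 0.0273
gripper_force: 50.0
```

Emit:
drive_tool([
  [0,0,-0.05,0,0,0],
  [0,0,-0.1,0,0,0],
  [0,0,-0.1,0,0,0],
  [0,0,-0.1,0,0,0],
])

```text
clock: 15.85
tool_pos: [0.5711, 0.2723, 0.1163]
eef_rot: [3.142, -0.0, 1.379]
force: [-0.4, 5.1, -20.2]
width: 0.0275
gripper_force: 50.0
```

Run:
```python
from h import *
o=observe();print(o["clock"],o["tool_pos"],o["force"],o["width"])
im,d=read_camera("side"); w=cloud("side",d)
b=(abs(w[...,0]-.571)<.05)&(abs(w[...,1]-.272)<.03)&(w[...,2]>.075)&(w[...,2]<.15); print(b.sum(),np.nanmax(w[b],0))
cv2.imwrite("pics/end.png",cv2.resize(im[100:220,235:375],None,fx=5,fy=5,interpolation=2)[...,::-1])
```

```text
15.85 [0.57107196 0.27234719 0.11629058] [ -0.3651121    5.14057649 -20.19357983] 0.02746447252107986
195 [0.59292135 0.30060181 0.14982763]
```

View pics/end.png

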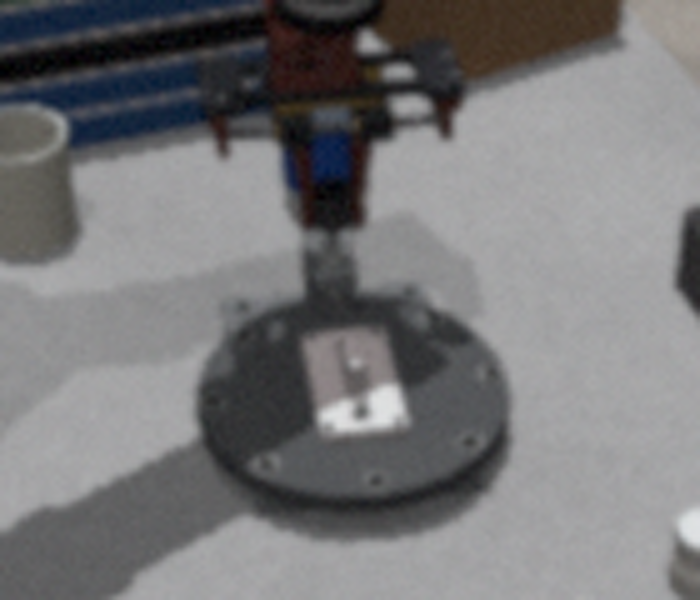

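The force jumped to 20 N at 20 mm of lift, so the plunger is at its stop. The picture shows the fingers holding the knob at about (335,200), with the plate still seated at about (357,380).

```bash
python3 -c "
from workcell import *
print(close_job())"
```

```text
the job is handed in; nothing more can be done
None
```

The nest plate is seated flush over both dowels and let go, the gripper is holding the plunger knob at its stop (about 20 mm up), and the job is handed in; no verdict was returned.

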